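Gauge the torch bodies and tag the good one

ROBOT

A 6-joint arm with a two-finger parallel gripper is mounted at the origin on the work surface. World frame = base frame: x ahead of the robot, y to its left, z up, the work surface at z = 0. Lengths are in m, angles in rad, forces in N, time in s.
With the tool pointing down it reaches from about 0.25 to 0.775 m from the base axis. Payload 4 kg.
Tool frame: the origin (TCP) lies between the finger pads; the fingertips stand 11 mm ahead of it and the grasp point (between the pads) lies 8 mm behind it (robot.tip_extent is the z of the fingertips in the tool frame, in m); z points along the fingers, y is the line along which they close (so a half turn about z gives the same grasp; the last joint's range is limited). The gripper opens to 94 mm and grips with 3 to 60 N. Pads are 16 mm wide; open, the fingers measure 119 mm over their backs; the gripper's body (75 mm by 177 mm) begins 78 mm behind the grasp point.
Start: joints at [-1.39, 0.087, 1.371, -0, 1.684, -0.103], TCP at [0.154, -0.528, 0.217] pointing down, gripper open.
Joint ranges: [-3.1, 3.1], [-0.76, 2.03], [0.27, 2.55], [-1.08, 4.22], [0.17, 2.65], [-2.57, 2.57]. Speed limits (rad/s): [2.79, 2.79, 3.14, 3.14, 3.14, 3.14].

INTERFACE

Orientations are given as [roll, pitch, yaw] about the fixed x, y, z axes, in that order (R = Rz(yaw) Ry(pitch) Rx(roll)).
In Python, from bench import robot, imaging gives the robot as it stands.
- The arm moves only by the shell command python3 -m pendant 'ROWS'. ROWS is JSON, a list of rows, each a list of 7 numbers: the shift along the world's x, y, z in cm, then the turn, a rotation vector about the world's x, y, z in degrees, then the opening, from 0 (shut) to 1 (fully open). In form: [[dx, dy, dz, ax, ay, az, jaw], ...]. A call has 1 to 8 rows; each row shifts and turns the commanded pose from where the row before left it; what a row does not reach is not made up. A row lasts 1/10 s, in which the tool goes at most 50 mm and 8.59 degrees, less where a joint would pass 70% of its speed; a pose out of reach is approached as far as the arm can. A call is refused whole if a number of a shift passes 5 or a number of a turn 8.59, either way. A call with a gripper value outside its range is refused whole. The fingers move at their own pace and stop on an object; the grip force is fixed at half the most. Time passes only in rows, so rows that do not move let the fingers close. It gives the time, the measured TCP pose, the force, the opening and the grip force at its end, in the units of the state.
- robot.get_obs(): the state, without advancing time (a new reading comes with each control period).
- imaging.snapshot(name): name is "scene" or "top"; returns the picture (420x560x3 uint8, red, green, blue); there is no depth.
- imaging.camera_params(name): a dict with "camera_matrix" (3x3 intrinsics, pixels), "R" (3x3) and "t" (3): a world point X has camera coordinates R X + t. Camera axes: x right, y down, z forward; pixel columns grow to the right and rows downward; lengths in m; the calibration is good to about 2 mm. A picture is of the moment at which its call begins. camera_params takes no time and is no camera call.
- robot.close_job(): hands the job in; it is judged then, once.
The state is a dict: "time": time; "joint_positions": joint angles; "qvel": joint speeds; "joint_torque": joint torques, N m; "tool_pos": TCP position; "ee_rot": TCP orientation; "wrist_force": force on the tool from outside, world axes, zero at the start; "wrist_torque": the same for the moment, N m; "width": finger opening in m; "finger_force": force on a finger pad.
Only numpy, scipy, OpenCV 4.12 (cv2) and the standard library are available. Lean on these libraries where they do the work, as an engineer would, in place of code of your own. Each camera call takes 0.05 s, during which the arm holds its last target. There are 200 camera calls.

TASK

Three blue torch bodies stand in the nest, but only one has a clear bore: find it with the red-handled go-gauge, by feeling in which terminal opening the pin goes all the way in, and leave the gauge there, fully home with its shoulder down on the rim. Then hang the green pass tag by its hole on the post in front of that same body, lying flat on the nest, and leave the phone, the cap and the green torch body where they are.

Things in the scene. Friction and masses are not known exactly. Their poses are not given: they have to be found in the camera images.
- gauge: Go-gauge, loose, 60 g: steel pin 8 mm in diameter, 45 mm long (last 4 mm tapered); above it a brass shoulder disc, diameter 21, 6 mm thick; above that a round red handle, diameter 18, 44 mm tall. Origin: on the axis at the shoulder's underside; z along the axis, handle top at +50 mm. Starts upright in the stand's hole, shoulder resting on the stand's top, 60 mm above the bench.
- gauge_tip (a point): Tip of the gauge's pin, 45 mm below the gauge's origin on its axis.
- stand: Brown wooden gauge stand, fixed, 56 x 56 x 60 mm tall with a 10 mm hole 50 mm deep in the middle of its top. Origin: centre of its underside, on the bench. It may stand on either side of the nest.
- tag: Green pass tag, loose, 25 g, 6 mm thick: a flat ring 36 mm across with a 16 mm hole, and a tab 18 mm wide along the tag's -x that ends 61 mm from the hole's centre. Origin: centre of the hole, on the underside; z normal to the tag. Starts flat on its rest, underside 20 mm above the bench.
- rest: Tag rest, fixed: a dark wooden rib 80 mm long along x, 12 mm wide, its top 20 mm above the bench, on a 100 x 60 x 4 mm dark steel base. Origin: on the bench, below the tag's hole; the rib runs from x = -60 to +20 mm. It is on the side of the nest where the stand is not.
- nest: Plywood block, fixed, 30 mm tall, y -135 to 135, x -65 to 55 mm from its origin on the bench. At x 30, y 80, 0, -80 stand three blue torch bodies, diameter 30, 55 mm above the block, each with a 9.5 mm opening on top and a post (diameter 8, 36 tall) before it at x -30. One bore is clear for the whole pin; two are choked by flash 20 mm down, unseen. Which is clear varies.
- mouth0 (a point): Centre of the terminal opening in the torch body at the nest's +y end, level with its rim (85 mm above the bench).
- post0 (a point): Foot of the post before the torch body of mouth0, on its axis, on the nest's top (30 mm above the bench); the post rises 36 mm from here.
- mouth1 (a point): Centre of the terminal opening in the torch body at the middle, level with its rim (85 mm above the bench).
- post1 (a point): Foot of the post before the torch body of mouth1, on its axis, on the nest's top (30 mm above the bench); the post rises 36 mm from here.
- mouth2 (a point): Centre of the terminal opening in the torch body at the nest's -y end, level with its rim (85 mm above the bench).
- post2 (a point): Foot of the post before the torch body of mouth2, on its axis, on the nest's top (30 mm above the bench); the post rises 36 mm from here.
- phone: Black phone lying on the bench beyond the nest, loose, 75 x 150 x 9 mm. Origin: centre of its underside. Bystander.
- cap: Black screw cap on the bench before the nest, loose, 42 mm in diameter, 20 mm tall. Origin: centre of its underside. Bystander.
- green_torch: Green torch body standing on its head on the bench, loose, 44 mm in diameter below, 30 mm above, 110 mm tall. Origin: centre of its underside. Bystander.
Mind the look-alikes: they are no part of the job. What is meant by the gauge is not turquoise, and is the smaller of those in its own colour.

How it is judged:
On the way, in this order (a step that is already met when the one before it is completed fails the run):
1. the gauge is fully home in the torch body with the clear bore (((distance between gauge and mouth0 below 0.004 m and angle between gauge's own z axis and vertical below 0.08 rad) or (distance between gauge and mouth1 below 0.004 m and angle between gauge's own z axis and vertical below 0.08 rad) or (distance between gauge and mouth2 below 0.004 m and angle between gauge's own z axis and vertical below 0.08 rad))), for 0.2 s.
2. the tag lies on the nest around the post in front of that same body ((((distance between gauge and mouth0 below 0.004 m and angle between gauge's own z axis and vertical below 0.08 rad) and (distance between tag and post0 below 0.01 m and angle between tag's own z axis and vertical below 0.15 rad)) or ((distance between gauge and mouth1 below 0.004 m and angle between gauge's own z axis and vertical below 0.08 rad) and (distance between tag and post1 below 0.01 m and angle between tag's own z axis and vertical below 0.15 rad)) or ((distance between gauge and mouth2 below 0.004 m and angle between gauge's own z axis and vertical below 0.08 rad) and (distance between tag and post2 below 0.01 m and angle between tag's own z axis and vertical below 0.15 rad)))), for 0.2 s.
At the end, for the whole second after the job is handed in: The gauge stands in one torch body, shoulder underside within 4 mm of the opening's centre, upright within 0.08 rad; the tag's hole is around the post before that same body, its origin within 10 mm of the post's foot, flat within 0.15 rad; both released and at rest ((((distance between gauge and mouth0 below 0.004 m and angle between gauge's own z axis and vertical below 0.08 rad) and (distance between tag and post0 below 0.01 m and angle between tag's own z axis and vertical below 0.15 rad)) or ((distance between gauge and mouth1 below 0.004 m and angle between gauge's own z axis and vertical below 0.08 rad) and (distance between tag and post1 below 0.01 m and angle between tag's own z axis and vertical below 0.15 rad)) or ((distance between gauge and mouth2 below 0.004 m and angle between gauge's own z axis and vertical below 0.08 rad) and (distance between tag and post2 below 0.01 m and angle between tag's own z axis and vertical below 0.15 rad))) and linear speed of each of gauge, tag below 0.01 m/s and angular speed of each of gauge, tag below 0.1 rad/s); the robot touches nothing.
It fails at once if the phone is shifted by more than 30 mm or tipped over (distance of phone from where it was at the start of the episode above 0.03 m or angle between phone's own z axis and vertical above 0.5 rad).
It fails at once if the cap is shifted by more than 30 mm or tipped over (distance of cap from where it was at the start of the episode above 0.03 m or angle between cap's own z axis and vertical above 0.5 rad).
It fails at once if the green torch body is shifted by more than 30 mm or tipped over (distance of green_torch from where it was at the start of the episode above 0.03 m or angle between green_torch's own z axis and vertical above 0.5 rad).
It also fails if it takes over 64 s, if anything falls off the work surface, if the arm or the gripper's body presses on something with over 40 N, if the wrist force passes 120 N, or if a joint passes its speed limit or range.

## Working session

There is one attempt and no reset: what is moved stays moved. The work goes in short steps, Python scripts to look and compute and a shell command to move; the robot and the scene stay as the last step left them, time stands still between calls to the robot, and variables do not carry over. Pictures are saved under pics/ and viewed, at most 10 in all, crops included, and the job is handed in when it is done.

```bash
mkdir -p pics; ls; python3 - <<'E'
from bench import robot, imaging
import cv2
for n in("scene","top"):
    im=imaging.snapshot(n); cv2.imwrite(f"pics/{n}0.png",im[:,:,::-1])
    p=imaging.camera_params(n); print(n,p)
print(robot.get_obs())
E
```

```text
pics
scene {'camera_matrix': array([[494.28947732,   0.        , 279.80081366],
       [  0.        , 494.28947732, 215.75445875],
       [  0.        ,   0.        ,   1.        ]]), 'R': array([[-0.37647026,  0.92633143,  0.01342517],
       [ 0.52468144,  0.22513419, -0.82098963],
       [-0.76353096, -0.30203424, -0.57078524]]), 't': array([ 0.19263456, -0.2356792 ,  1.51083424])}
top {'camera_matrix': array([[434.23212416,   0.        , 280.78939978],
       [  0.        , 434.23212416, 205.66684106],
       [  0.        ,   0.        ,   1.        ]]), 'R': array([[ 0.02149718, -0.99964719, -0.01560021],
       [-0.9949531 , -0.01986133, -0.09835576],
       [ 0.09801122,  0.01763585, -0.99502903]]), 't': array([0.03587088, 0.56827686, 0.86585775])}
{'time': 0.1, 'joint_positions': array([-1.39011846e+00,  8.78604808e-02,  1.37206949e+00, -2.42487846e-05,
        1.68362743e+00, -1.03089550e-01]), 'qvel': array([ 0.00051048, -0.00113537, -0.00288356,  0.00072401, -0.00109867,
        0.00021796]), 'joint_torque': array([ 2.09410937e-03, -3.41253483e+01, -3.03300762e+01,  7.19144451e-02,
        3.04043025e-02, -9.99641406e-05]), 'tool_pos': array([ 0.15389346, -0.52753733,  0.21544955]), 'ee_rot': array([-3.13963586e+00, -1.78213868e-04,  2.83764537e-01]), 'wrist_force': array([-0.2698942 ,  0.46462342,  0.35643672]), 'wrist_torque': array([-0.02838136, -0.05093546, -0.03583677]), 'finger_force': 0.0, 'width': 0.0940258010682578}
```

View pics/scene0.png

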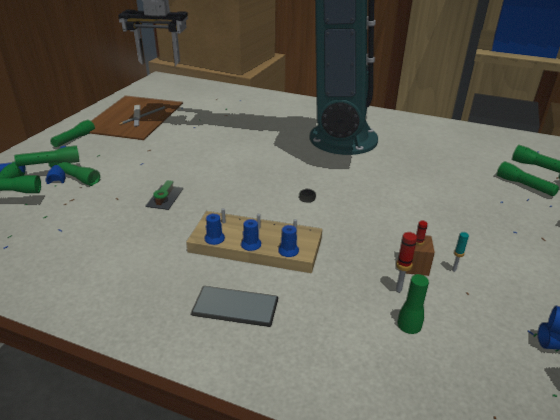

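View pics/top0.png

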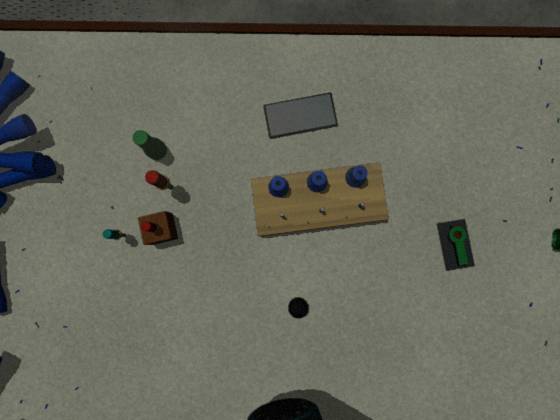

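The scene view shows the brown stand with the small red gauge (421,235), the taller red look-alike (407,250), the three blue bodies (214/251/289, ~230) and the tag on its rest (165,192). In the top view the gauge is at (150,228), the nest at (320,200) and the tag at (458,240). I'll enlarge both for the pixel readings.

```bash
python3 - <<'E'
import cv2, numpy as np
def crop(im,x,y,w,h,s):
    c=cv2.resize(im[y:y+h,x:x+w],None,fx=s,fy=s,interpolation=cv2.INTER_CUBIC)
    for k in range(0,w,10):
        cv2.line(c,(k*s,0),(k*s,4 if k%50 else 10),(255,255,255),1)
        if k%20==0: cv2.putText(c,str(x+k),(k*s,20),0,.33,(255,255,255))
    for k in range(0,h,10):
        cv2.line(c,(0,k*s),(5,k*s),(255,255,255),1)
        if k%20==0 and k: cv2.putText(c,str(y+k),(7,k*s+4),0,.33,(255,255,255))
    return c
t=cv2.imread("pics/top0.png"); s=cv2.imread("pics/scene0.png")
def mont(nest,a,b,f):
    A=np.zeros((600,800,3),np.uint8)
    A[:nest.shape[0],:nest.shape[1]]=nest
    y=nest.shape[0]+4
    A[y:y+a.shape[0],:a.shape[1]]=a
    x=a.shape[1]+4
    A[y:y+b.shape[0],x:x+b.shape[1]]=b
    cv2.imwrite(f,A)
mont(crop(t,245,160,155,60,5),crop(t,130,195,75,55,5),crop(t,430,212,62,58,5),"pics/topc.png")
mont(crop(s,185,200,145,65,5),crop(s,390,212,75,52,5),crop(s,140,170,60,50,5),"pics/scenec.png")
E
```

```text
(no output)
```

View pics/topc.png

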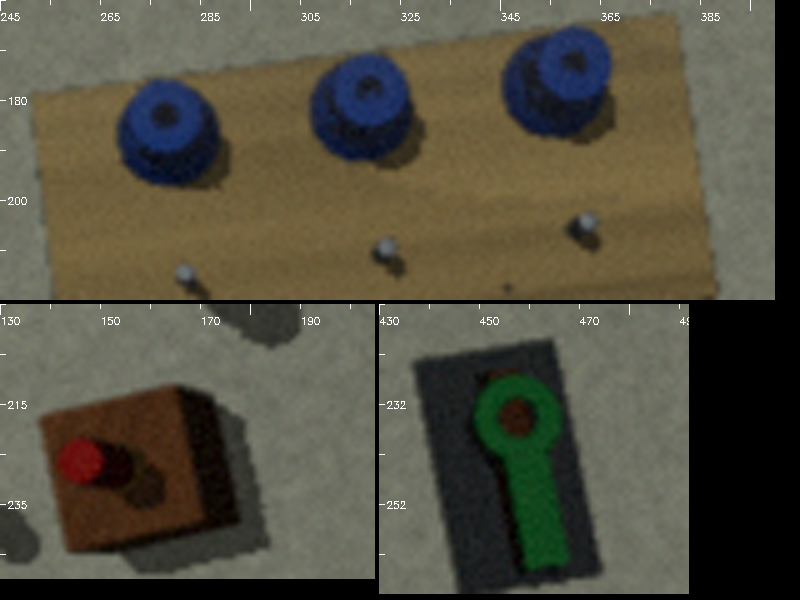

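View pics/scenec.png

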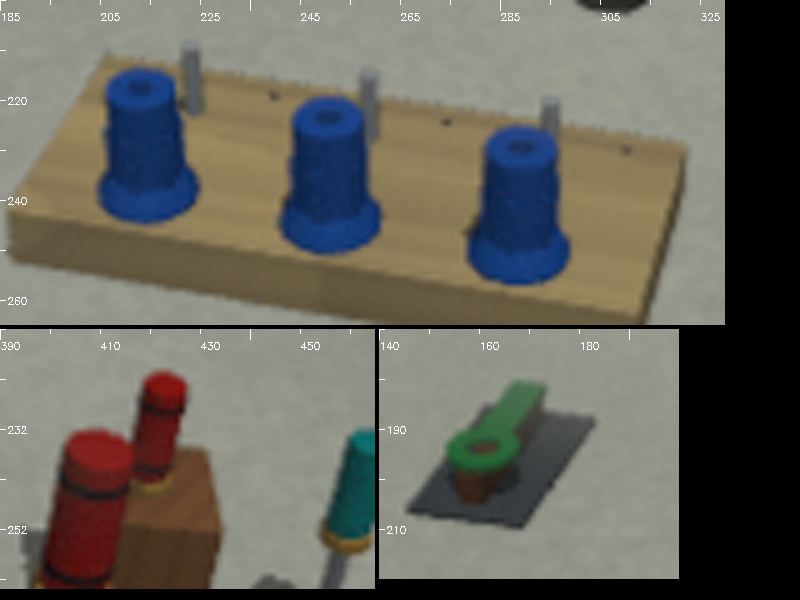

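Readings from the crops (full-image pixels):
- **Top view:** mouths at (277.6,182.8), (318.4,176.8), (359.2,172). Post tops at (281.6,214), (321.8,209), (362.2,204). Gauge top at (145.6,226), tag hole at (457.2,234), tab end at (463.2,264).
- **Scene view:** mouths at (288.8,229.2), (250.4,223.2), (212.8,217.2). Post tops at (294.8,219.6), (258.4,214), (222.6,208.8). Gauge top at (422.6,222), tag hole at (160.8,193.4), tab end at (169.8,180.8).

```bash
cat > h.py <<'E'
import numpy as np, cv2
from bench import robot, imaging
P={n:(lambda p:p["camera_matrix"]@np.c_[p["R"],p["t"]])(imaging.camera_params(n)) for n in("top","scene")}
def tri(a,b):
    X=cv2.triangulatePoints(P["top"],P["scene"],np.array(a,float).reshape(2,1),np.array(b,float).reshape(2,1)); return (X[:3]/X[3]).ravel()
def atz(n,uv,z):
    p=P[n]; A=np.c_[p[:,0],p[:,1],-np.array([*uv,1.])]; return np.linalg.solve(A,-(p[:,2]*z+p[:,3]))[:2]
def proj(n,X):
    q=P[n]@np.array([*X,1.]); return q[:2]/q[2]
E
python3 - <<'E'
from h import *
np.set_printoptions(precision=4,suppress=True)
D=dict(m0=((277.6,182.8),(288.8,229.2),.085),m1=((318.4,176.8),(250.4,223.2),.085),m2=((359.2,172),(212.8,217.2),.085),
p0=((281.6,214),(294.8,219.6),.066),p1=((321.8,209),(258.4,214),.066),p2=((362.2,204),(222.6,208.8),.066),
g=((145.6,226),(422.6,222.2),.110),tag=((457.2,234),(160.8,193.4),.026),tab=((463.2,264),(169.8,180.8),.026))
for k,(a,b,z) in D.items(): print(k,tri(a,b),atz("top",a,z),atz("scene",b,z))
print(atz("top",(153.8,227.6),.06))
E
```

```text
m0 [0.6061 0.0552 0.0829] [0.6062 0.0538] [0.6084 0.0573]
m1 [ 0.6189 -0.0233  0.084 ] [ 0.6195 -0.025 ] [ 0.6199 -0.0212]
m2 [ 0.63   -0.1026  0.084 ] [ 0.6304 -0.1038] [ 0.631  -0.1007]
p0 [0.5469 0.0463 0.0653] [0.5473 0.045 ] [0.5474 0.0477]
p1 [ 0.5583 -0.0326  0.0655] [ 0.5587 -0.0338] [ 0.5587 -0.0312]
p2 [ 0.5699 -0.1122  0.0649] [ 0.5702 -0.1131] [ 0.5712 -0.1105]
g [0.5159 0.2997 0.1093] [0.5161 0.2982] [0.5163 0.3006]
tag [ 0.5158 -0.3119  0.0237] [ 0.5168 -0.3131] [ 0.519  -0.3074]
tab [ 0.4557 -0.324   0.0231] [ 0.4564 -0.3241] [ 0.4597 -0.3198]
[0.5155 0.2982]
```

```bash
python3 -c "
from h import *
print(tri((154,177.5),(409,238)))"
python3 -m pendant '[[2.0,4.6,0,0,0,-6.3,0.5],[2.0,4.6,0,0,0,0,0.5],[2.0,4.6,0,0,0,0,0.5],[2.0,4.6,0,0,0,0,0.5],[2.0,4.6,0,0,0,0,0.5],[2.0,4.6,0,0,0,0,0.5],[2.0,4.6,0,0,0,0,0.5],[2.0,4.6,0,0,0,0,0.5]]'
python3 -m pendant '[[2.0,4.6,0,0,0,0,0.5],[2.0,4.6,0,0,0,0,0.5],[2.0,4.6,0,0,0,0,0.5],[2.0,4.6,0,0,0,0,0.5],[2.0,4.6,0,0,0,0,0.5],[2.0,4.6,0,0,0,0,0.5],[2.0,4.6,0,0,0,0,0.5],[2.0,4.6,0,0,0,0,0.5]]'
```

```text
[0.60451259 0.2844452  0.12807393]
time: 0.9
tool_pos: [0.3135, -0.1592, 0.2162]
ee_rot: [3.141, -0.0, 0.173]
wrist_force: [0.8, 0.3, -0.9]
width: 0.0471
finger_force: 0.0
time: 1.7
tool_pos: [0.4731, 0.2078, 0.2159]
ee_rot: [3.141, 0.001, 0.175]
wrist_force: [0.3, -0.8, 1.1]
width: 0.0473
finger_force: 0.0
```

```bash

python3 -m pendant '[[2.1,4.6,0,0,0,0,0.5],[2.1,4.5,0,0,0,0,0.5],[0,0,-4,0,0,0,0.5],[0,0,-4,0,0,0,0.5],[0,0,-2,0,0,0,0.5],[0,0,0,0,0,0,0.5]]'
python3 -c "
from h import *
for n in('top','scene'): cv2.imwrite(f'pics/{n}1.png',imaging.snapshot(n)[:,:,::-1])
a=cv2.imread('pics/top1.png')[180:260,100:200];b=cv2.imread('pics/scene1.png')[150:260,370:480]
A=np.zeros((440,800,3),np.uint8);A[:320,:400]=cv2.resize(a,None,fx=4,fy=4);c=cv2.resize(b,None,fx=3.6,fy=3.6);A[:c.shape[0],402:402+c.shape[1]]=c;cv2.imwrite('pics/c1.png',A)"
```

```text
time: 2.3
tool_pos: [0.5118, 0.295, 0.111]
ee_rot: [3.139, 0.01, 0.174]
wrist_force: [-0.3, -0.8, 0.1]
width: 0.0471
finger_force: 0.0
```

View pics/c1.png

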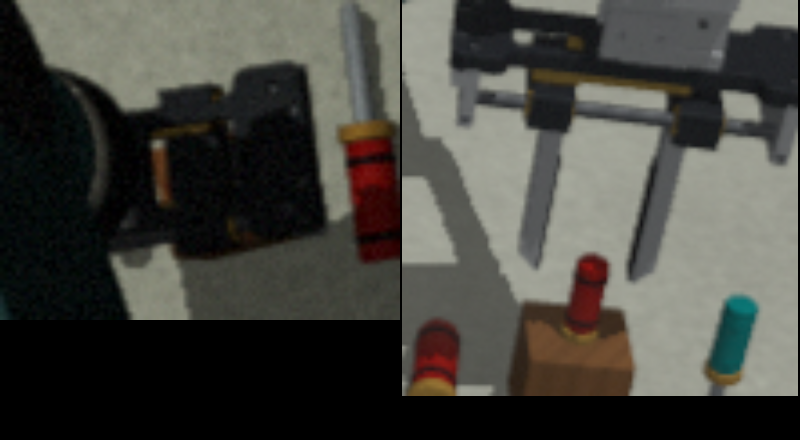

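The fingers straddle the small gauge: the tips are at about (585,271) in the crop and the gauge top at (592,268). The tall red look-alike is now lying down. I'll check why, and why the pose falls short of the command.

```bash
python3 -c "
from h import *
o=robot.get_obs();print(o)
for n,z in (('top',.01),):
  for uv in ((187,180),(192,214),(194,245)): print(atz(n,uv,z))
a=cv2.imread('pics/top1.png');b=cv2.imread('pics/scene1.png')
A=np.zeros((600,800,3),np.uint8);A[:300,:400]=cv2.resize(a,(400,300));A[:300,400:]=cv2.resize(cv2.imread('pics/top0.png'),(400,300));A[300:,:400]=cv2.resize(b,(400,300));A[300:,400:]=cv2.resize(b[160:370,300:],(400,300));cv2.imwrite('pics/c2.png',A)"
```

```text
{'time': 2.4, 'joint_positions': array([ 4.26628093e-01,  2.23390518e-01,  1.41513412e+00, -1.03259926e-04,
        1.50374084e+00,  1.82358780e+00]), 'qvel': array([ 2.46185151e-05, -2.60702472e-02, -4.50689312e-02, -2.61617240e-05,
       -2.71091263e-03,  1.14517193e-03]), 'joint_torque': array([ 7.92083843e-02, -3.71520638e+01, -2.78946626e+01,  1.54912665e-03,
       -2.41543207e-02,  4.39816802e-06]), 'tool_pos': array([0.51469316, 0.29608615, 0.11651443]), 'ee_rot': array([3.14132463e+00, 6.25673198e-04, 1.73843488e-01]), 'wrist_force': array([-0.00454848,  0.5360544 ,  0.74760338]), 'wrist_torque': array([-0.02262824,  0.03859219, -0.04194123]), 'finger_force': 0.0, 'width': 0.04688863732513213}
[0.61993671 0.24806454]
[0.54786745 0.23441145]
[0.48303173 0.2275123 ]
```

View pics/c2.png

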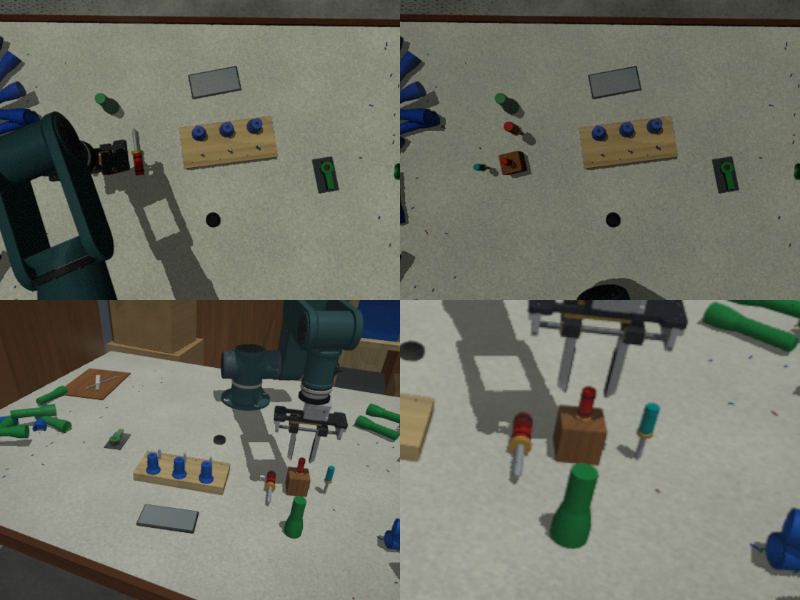

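The look-alike toppled by itself and is clear of the way; the phone, cap, and green torch are untouched. Next I correct the offset, descend and grip.

```bash

python3 -m pendant '[[0.13,0.3,-1.5,0,0,0,0.5],[0,0,-2.15,0,0,0,0.5],[0,0,0,0,0,0,0.5],[0,0,0,0,0,0,0.5]]'
python3 -m pendant '[[0,0,0,0,0,0,0],[0,0,0,0,0,0,0],[0,0,0,0,0,0,0],[0,0,0,0,0,0,0],[0,0,0,0,0,0,0]]'
```

```text
time: 2.8
tool_pos: [0.5163, 0.2992, 0.0805]
ee_rot: [-3.141, -0.001, 0.174]
wrist_force: [0.6, -0.1, 0.4]
width: 0.0469
finger_force: 0.0
time: 3.3
tool_pos: [0.5163, 0.2995, 0.0806]
ee_rot: [-3.141, -0.001, 0.174]
wrist_force: [-0.4, 0.9, 3.0]
width: 0.0176
finger_force: 30.0
```

```bash

python3 -m pendant '[[0,0,3,0,0,0,0],[0,0,3,0,0,0,0],[0,0,3,0,0,0,0],[0,0,0,0,0,0,0]]'
python3 -c "
from h import *
from scipy.optimize import least_squares as L
T=[(277.6,182.8),(318.4,176.8),(359.2,172),(281.6,214),(321.8,209),(362.2,204)]
S=[(288.8,229.2),(250.4,223.2),(212.8,217.2),(294.8,219.6),(258.4,214),(222.6,208.8)]
def pts(p):
  c,s=np.cos(p[2]),np.sin(p[2]); return [np.array([p[0]+c*x-s*y,p[1]+s*x+c*y,z+p[3]]) for x,z in((.03,.085),(-.03,.066)) for y in(.08,0,-.08)]
f=lambda p:np.ravel([np.r_[proj('top',q)-a,proj('scene',q)-b] for q,a,b in zip(pts(p),T,S)])
r=L(f,[.58,0,.15,0]);print(r.x,r.fun.round(1).reshape(6,4));print(np.round(pts(r.x),4))"
```

```text
time: 3.7
tool_pos: [0.5185, 0.3002, 0.1756]
ee_rot: [-3.139, -0.01, 0.174]
wrist_force: [0.7, -0.6, -0.3]
width: 0.0175
finger_force: 30.0
[ 0.58840738 -0.0284192   0.14806631 -0.00104967] [[-0.7  0.  -0.7 -0.4]
 [-0.6  0.8 -0.9 -0.4]
 [-0.5  0.3 -0.8 -0.1]
 [-0.6  0.2 -0.5  0.1]
 [-0.6  0.  -0.7  0.2]
 [-0.6 -0.1 -0.4  0.1]]
[[ 0.6063  0.0551  0.084 ]
 [ 0.6181 -0.024   0.084 ]
 [ 0.6299 -0.1031  0.084 ]
 [ 0.5469  0.0463  0.065 ]
 [ 0.5587 -0.0328  0.065 ]
 [ 0.5705 -0.112   0.065 ]]
```

```bash

python3 -m pendant '[[1.5,-4.07,0,0,0,0,0],[1.5,-4.07,0,0,0,0,0],[1.5,-4.07,0,0,0,0,0],[1.5,-4.07,0,0,0,0,0],[1.5,-4.07,0,0,0,0,0],[1.5,-4.07,0,0,0,0,0],[0,0,0,0,0,0,0],[0,0,0,0,0,0,0]]'
python3 -c "
from h import *
o=robot.get_obs();print(o['tool_pos'],o['wrist_force'])
for n in('top','scene'): cv2.imwrite(f'pics/{n}2.png',imaging.snapshot(n)[:,:,::-1])
a=cv2.imread('pics/top2.png')[150:220,240:310];b=cv2.imread('pics/scene2.png')[150:270,240:320]
A=np.zeros((600,800,3),np.uint8);A[:350,:350]=cv2.resize(a,None,fx=5,fy=5);A[:600,360:760]=cv2.resize(b,None,fx=5,fy=5);cv2.imwrite('pics/c3.png',A)
X=o['tool_pos']-[0,0,.0656]; print(X,proj('scene',X),proj('top',X))"
```

```text
time: 4.5
tool_pos: [0.6054, 0.054, 0.168]
ee_rot: [-3.141, 0.003, 0.172]
wrist_force: [-0.3, 0.6, -0.7]
width: 0.0174
finger_force: 30.0
[0.60542711 0.05398803 0.16795312] [-0.30157787  0.58025441 -0.74085765]
[0.60542711 0.05398803 0.10235312] [287.96965803 220.88131194] [277.27054457 181.838185  ]
```

View pics/c3.png

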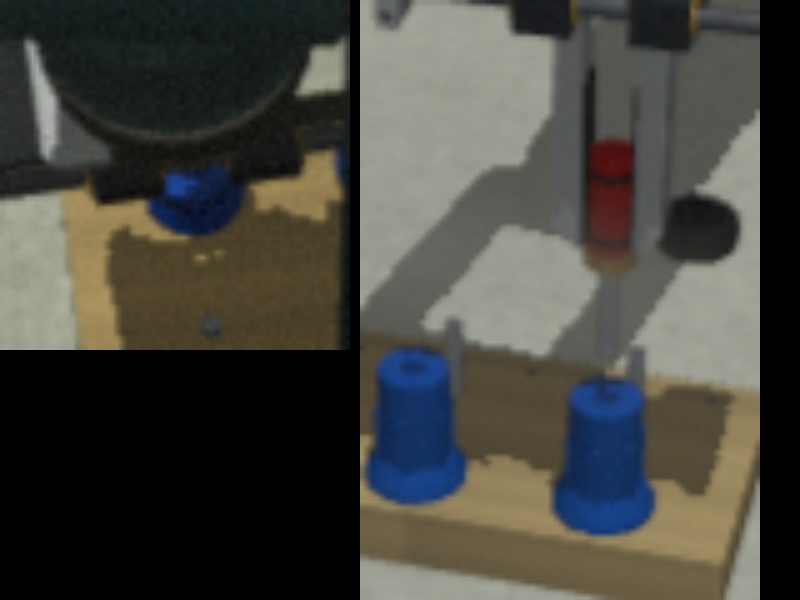

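In the crop the pin tip at (607,362) sits directly above the opening at (607,396), within about 1 mm. I'll apply the small correction and feel downward.

```bash

python3 -m pendant '[[0.09,0.11,-1.2,0,0,0,0],[0,0,0,0,0,0,0],[0,0,0,0,0,0,0]]'
python3 -m pendant '[[0,0,-0.5,0,0,0,0],[0,0,0,0,0,0,0]]'
python3 -m pendant '[[0,0,-0.3,0,0,0,0],[0,0,0,0,0,0,0]]'
python3 -m pendant '[[0,0,-0.2,0,0,0,0],[0,0,0,0,0,0,0]]'
```

```text
time: 4.9
tool_pos: [0.6062, 0.0571, 0.157]
ee_rot: [-3.141, 0.002, 0.175]
wrist_force: [-0.4, -0.7, -0.3]
width: 0.0175
finger_force: 30.0
time: 5.1
tool_pos: [0.6066, 0.0563, 0.1523]
ee_rot: [-3.142, 0.001, 0.174]
wrist_force: [-0.2, -0.1, -0.5]
width: 0.0172
finger_force: 30.0
time: 5.3
tool_pos: [0.6068, 0.056, 0.1496]
ee_rot: [-3.142, 0.001, 0.174]
wrist_force: [-0.6, 0.6, 0.5]
width: 0.0172
finger_force: 30.0
time: 5.5
tool_pos: [0.6068, 0.056, 0.1477]
ee_rot: [3.142, 0.0, 0.174]
wrist_force: [-0.6, 0.8, -1.1]
width: 0.0176
finger_force: 30.0
```

```bash

python3 -m pendant '[[-0.02,-0.04,-0.2,0,0,0,0],[0,0,0,0,0,0,0]]'
python3 -m pendant '[[0,0,-0.2,0,0,0,0],[0,0,0,0,0,0,0]]'
python3 -m pendant '[[0,0,-0.2,0,0,0,0],[0,0,0,0,0,0,0]]'
```

```text
time: 5.7
tool_pos: [0.6066, 0.0555, 0.1457]
ee_rot: [3.142, 0.001, 0.174]
wrist_force: [-0.0, 0.3, -1.3]
width: 0.0177
finger_force: 30.0
time: 5.9
tool_pos: [0.6066, 0.0556, 0.1437]
ee_rot: [-3.142, 0.001, 0.174]
wrist_force: [0.9, -0.3, -1.2]
width: 0.0174
finger_force: 30.0
time: 6.1
tool_pos: [0.6066, 0.0556, 0.1417]
ee_rot: [3.142, 0.001, 0.174]
wrist_force: [0.3, -0.4, -1.0]
width: 0.0175
finger_force: 30.0
```

```bash

python3 -m pendant '[[0,0,-0.4,0,0,0,0],[0,0,-0.4,0,0,0,0],[0,0,0,0,0,0,0]]'
python3 -m pendant '[[0,0,-0.2,0,0,0,0],[0,0,0,0,0,0,0]]'
python3 -m pendant '[[0,0,-0.2,0,0,0,0],[0,0,0,0,0,0,0]]'
```

```text
time: 6.4
tool_pos: [0.6062, 0.0556, 0.1329]
ee_rot: [-3.141, 0.002, 0.174]
wrist_force: [-0.3, 0.3, -0.2]
width: 0.0176
finger_force: 30.0
time: 6.6
tool_pos: [0.6066, 0.0556, 0.1317]
ee_rot: [3.142, 0.0, 0.174]
wrist_force: [-1.2, 0.1, -0.8]
width: 0.0176
finger_force: 30.0
time: 6.8
tool_pos: [0.6066, 0.0556, 0.1298]
ee_rot: [3.142, 0.0, 0.174]
wrist_force: [0.2, -0.6, -0.5]
width: 0.0175
finger_force: 30.0
```

```bash

python3 -m pendant '[[0,0,-0.2,0,0,0,0],[0,0,0,0,0,0,0]]'
python3 -m pendant '[[0,0,-0.2,0,0,0,0],[0,0,0,0,0,0,0]]'
python3 -m pendant '[[0,0,-0.2,0,0,0,0],[0,0,0,0,0,0,0]]'
```

```text
time: 7.0
tool_pos: [0.6066, 0.0556, 0.1277]
ee_rot: [3.142, 0.001, 0.174]
wrist_force: [0.1, 0.6, -1.3]
width: 0.0173
finger_force: 30.0
time: 7.2
tool_pos: [0.6066, 0.0556, 0.1256]
ee_rot: [-3.142, 0.001, 0.174]
wrist_force: [-0.1, 0.3, -0.6]
width: 0.0174
finger_force: 30.0
time: 7.4
tool_pos: [0.6066, 0.0556, 0.1236]
ee_rot: [-3.142, 0.001, 0.174]
wrist_force: [-0.0, 1.0, -1.0]
width: 0.0175
finger_force: 30.0
```

```bash

python3 -m pendant '[[0,0,-0.4,0,0,0,0],[0,0,-0.4,0,0,0,0],[0,0,0,0,0,0,0]]'
python3 -m pendant '[[0,0,-0.4,0,0,0,0],[0,0,-0.2,0,0,0,0],[0,0,0,0,0,0,0]]'
python3 -m pendant '[[0,0,-0.2,0,0,0,0],[0,0,0,0,0,0,0]]'
python3 -m pendant '[[0,0,-0.1,0,0,0,0],[0,0,0,0,0,0,0]]'
```

```text
time: 7.7
tool_pos: [0.6062, 0.0556, 0.1149]
ee_rot: [-3.141, 0.002, 0.174]
wrist_force: [-0.2, 0.1, -1.0]
width: 0.0174
finger_force: 30.0
time: 8.0
tool_pos: [0.6065, 0.0556, 0.1094]
ee_rot: [-3.142, 0.001, 0.174]
wrist_force: [-0.4, -0.4, -1.9]
width: 0.0173
finger_force: 30.0
time: 8.2
tool_pos: [0.6066, 0.0556, 0.1078]
ee_rot: [3.142, 0.0, 0.174]
wrist_force: [-0.4, -1.0, -0.9]
width: 0.0174
finger_force: 30.0
time: 8.4
tool_pos: [0.6067, 0.0556, 0.107]
ee_rot: [3.142, 0.0, 0.174]
wrist_force: [-0.1, 0.1, -0.7]
width: 0.0175
finger_force: 30.0
```

```bash

python3 -m pendant '[[0,0,-0.1,0,0,0,0],[0,0,0,0,0,0,0]]'
python3 -m pendant '[[0,0,-0.05,0,0,0,0],[0,0,0,0,0,0,0]]'
python3 -m pendant '[[0,0,-0.05,0,0,0,0],[0,0,0,0,0,0,0]]'
```

```text
time: 8.6
tool_pos: [0.6067, 0.0556, 0.1059]
ee_rot: [3.142, 0.0, 0.174]
wrist_force: [-0.1, 0.1, -1.4]
width: 0.0178
finger_force: 30.0
time: 8.8
tool_pos: [0.6068, 0.0556, 0.1057]
ee_rot: [3.141, -0.0, 0.174]
wrist_force: [-0.5, 0.4, -0.3]
width: 0.0175
finger_force: 30.0
time: 9.0
tool_pos: [0.6068, 0.0556, 0.1057]
ee_rot: [3.141, -0.001, 0.174]
wrist_force: [-1.1, -0.8, 3.3]
width: 0.0177
finger_force: 30.0
```

The force begins exactly at the expected home height, so this bore is clear. I'll release, back off and check by picture.

```bash

python3 -m pendant '[[0,0,0,0,0,0,0.5],[0,0,0,0,0,0,0.5],[0,0,0,0,0,0,0.5],[0,0,0,0,0,0,0.5],[0,0,4,0,0,0,0.5],[0,0,4,0,0,0,0.5],[0,0,3,0,0,0,0.5],[-2,-4,0,0,0,0,0.5]]'
python3 -m pendant '[[-2,-4,0,0,0,0,0.5],[-2,-4.5,0,0,0,0,0.5],[-2,-4.5,0,0,0,0,0.5],[-2,-4.5,0,0,0,0,0.5],[-2,-4.5,0,0,0,0,0.5],[-1,-4.5,0,0,0,0,0.5],[0,0,0,0,0,0,0.5],[0,0,0,0,0,0,0.5]]'
python3 -c "
from h import *
print(robot.get_obs()['tool_pos'])
for n in('top','scene'): cv2.imwrite(f'pics/{n}3.png',imaging.snapshot(n)[:,:,::-1])
a=cv2.imread('pics/top3.png')[150:220,240:320];b=cv2.imread('pics/scene3.png')[170:290,240:320];c=cv2.imread('pics/top3.png')[200:280,400:500]
A=np.zeros((600,800,3),np.uint8);A[:280,:320]=cv2.resize(a,None,fx=4,fy=4);A[:600,410:]=cv2.resize(b,(390,600));A[280:600,:400]=cv2.resize(c,None,fx=4,fy=4);cv2.imwrite('pics/c4.png',A)
for d in(0,.05): print(proj('scene',[.6063,.0551,.084+d]),proj('top',[.6063,.0551,.084+d]))"
```

```text
time: 9.8
tool_pos: [0.5904, 0.0185, 0.221]
ee_rot: [3.141, -0.012, 0.18]
wrist_force: [1.5, -1.9, 0.3]
width: 0.0469
finger_force: 0.0
time: 10.6
tool_pos: [0.4764, -0.25, 0.2148]
ee_rot: [-3.141, -0.0, 0.171]
wrist_force: [0.4, -0.8, 0.2]
width: 0.0472
finger_force: 0.0
[ 0.47640033 -0.25001029  0.21477588]
[288.11969751 228.76215222] [276.93164865 182.82883853]
[288.71586818 207.89961185] [276.262433   178.70271468]
```

View pics/c4.png

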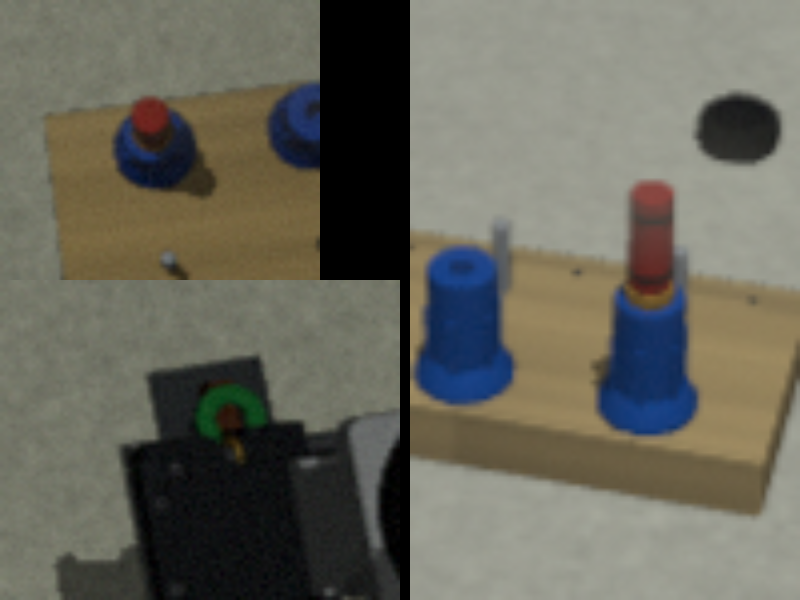

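The gauge stands fully home in mouth0's body, with its brass shoulder on the rim and its axis vertical (top at (652,190), rim at (648,300) in the crop). Now the tag.

```bash

python3 -m pendant '[[-0.2,-3.5,0,0,0,0,0.5],[-0.2,-3.5,-3,0,0,0,0.5],[0,0,-4,0,0,0,0.5],[0,0,-4,0,0,0,0.5],[0,0,-3,0,0,0,0.5],[0,0,0,0,0,0,0.5],[0,0,0,0,0,0,0.5]]'
python3 -c "
from h import *
print(robot.get_obs()['tool_pos'])"
```

```text
time: 11.4
tool_pos: [0.4735, -0.3181, 0.0754]
ee_rot: [-3.141, 0.0, 0.176]
wrist_force: [-0.1, 0.3, 1.2]
width: 0.0467
finger_force: 0.0
[ 0.47354407 -0.31812607  0.07538069]
```

```bash

python3 -m pendant '[[-0.1,-0.15,-2,0,0,0,0.5],[0,0,-2,0,0,0,0.5],[0,0,-1,0,0,0,0.5],[0,0,0,0,0,0,0.5],[0,0,0,0,0,0,0.5]]'
python3 -m pendant '[[0,0,0,0,0,0,0],[0,0,0,0,0,0,0],[0,0,0,0,0,0,0],[0,0,0,0,0,0,0],[0,0,0,0,0,0,0]]'
python3 -m pendant '[[0,0,3,0,0,0,0],[0,0,3,0,0,0,0],[0,0,3,0,0,0,0],[0,0,3,0,0,0,0],[0,0,0,0,0,0,0],[0,0,0,0,0,0,0]]'
```

```text
time: 11.9
tool_pos: [0.4729, -0.3214, 0.0268]
ee_rot: [3.139, -0.002, 0.174]
wrist_force: [-0.2, 0.7, 0.6]
width: 0.0475
finger_force: 0.0
time: 12.4
tool_pos: [0.4719, -0.3211, 0.0254]
ee_rot: [3.141, -0.0, 0.174]
wrist_force: [-0.6, -0.1, 1.6]
width: 0.0176
finger_force: 29.9
time: 13.0
tool_pos: [0.4719, -0.321, 0.1452]
ee_rot: [3.141, -0.001, 0.174]
wrist_force: [-0.5, -0.4, -1.0]
width: 0.0171
finger_force: 29.9
```

```bash

python3 -m pendant '[[0.38,4.5,0,0,0,0,0],[0.38,4.5,0,0,0,0,0],[0.38,4.5,0,0,0,0,0],[0.38,4.5,0,0,0,0,0],[0.38,4.5,0,0,0,0,0],[0.38,4.5,0,0,0,0,0],[0.38,4.5,0,0,0,0,0],[0.38,4.4,0,0,0,0,0]]'
python3 -m pendant '[[0,0,-2,0,0,0,0],[0,0,-2,0,0,0,0],[0,0,0,0,0,0,0],[0,0,0,0,0,0,0]]'
python3 -c "
from h import *
t=robot.get_obs()['tool_pos'];print(t)
for n in('top','scene'): cv2.imwrite(f'pics/{n}4.png',imaging.snapshot(n)[:,:,::-1])
a=cv2.imread('pics/top4.png')[170:240,250:310];b=cv2.imread('pics/scene4.png')[170:270,250:330]
A=np.zeros((600,800,3),np.uint8);A[:420,:360]=cv2.resize(a,None,fx=6,fy=6);A[:500,400:]=cv2.resize(b,None,fx=5,fy=5);cv2.imwrite('pics/c5.png',A)
h=t+[.0449,.0079,0.0006];print('hole pred',h,proj('top',h),proj('scene',h))"
```

```text
time: 13.8
tool_pos: [0.5005, 0.04, 0.1423]
ee_rot: [-3.141, 0.004, 0.174]
wrist_force: [0.5, -1.2, -0.7]
width: 0.0173
finger_force: 29.9
time: 14.2
tool_pos: [0.5009, 0.0381, 0.1032]
ee_rot: [-3.141, 0.004, 0.174]
wrist_force: [-0.1, -0.2, 0.1]
width: 0.0175
finger_force: 29.9
[0.50086849 0.03808691 0.10319381]
hole pred [0.54576849 0.04598691 0.10379381] [280.79656438 213.18366095] [294.88697327 204.04581774]
```

View pics/c5.png

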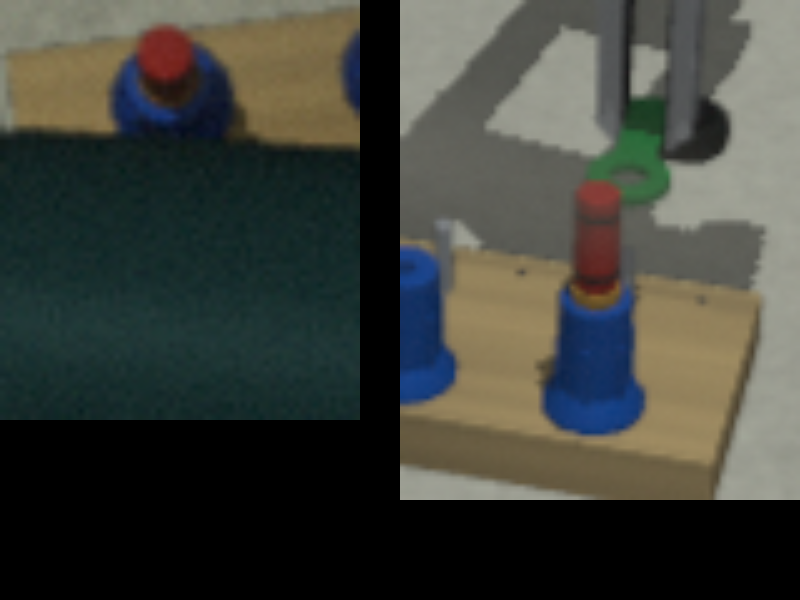

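The hole, at about (296,205) in the full image, matches its predicted place to about 1 px. I'll lower it stepwise.

```bash

python3 -m pendant '[[0,0,-2,0,0,0,0],[0,0,0,0,0,0,0],[0,0,0,0,0,0,0],[0,0,0,0,0,0,0]]'
```

```text
time: 14.7
tool_pos: [0.5029, 0.0379, 0.0862]
ee_rot: [3.141, -0.002, 0.173]
wrist_force: [0.1, -0.2, 0.1]
width: 0.0178
finger_force: 29.9
```

```bash

python3 -m pendant '[[-0.05,0.07,-0.8,0,0,0,0],[0,0,0,0,0,0,0]]'
python3 -m pendant '[[0,0,-0.5,0,0,0,0],[0,0,0,0,0,0,0],[0,0,0,0,0,0,0]]'
python3 -m pendant '[[0,0,-0.5,0,0,0,0],[0,0,0,0,0,0,0],[0,0,0,0,0,0,0]]'
```

```text
time: 14.9
tool_pos: [0.5011, 0.0389, 0.0763]
ee_rot: [-3.141, 0.001, 0.174]
wrist_force: [-0.3, 0.7, -0.8]
width: 0.0174
finger_force: 29.9
time: 15.2
tool_pos: [0.5015, 0.0389, 0.0718]
ee_rot: [-3.142, 0.0, 0.174]
wrist_force: [-0.1, 0.2, 0.3]
width: 0.0176
finger_force: 29.9
time: 15.5
tool_pos: [0.5015, 0.0388, 0.0667]
ee_rot: [-3.142, 0.001, 0.174]
wrist_force: [-0.1, 0.2, -1.1]
width: 0.0174
finger_force: 29.9
```

```bash

python3 -m pendant '[[0.03,0,-0.6,0,0,0,0],[0,0,-0.6,0,0,0,0],[0,0,0,0,0,0,0]]'
python3 -m pendant '[[0,0,-0.5,0,0,0,0],[0,0,-0.4,0,0,0,0],[0,0,0,0,0,0,0]]'
```

```text
time: 15.8
tool_pos: [0.501, 0.0388, 0.0536]
ee_rot: [-3.141, 0.003, 0.174]
wrist_force: [0.8, 0.0, 0.1]
width: 0.0175
finger_force: 29.9
time: 16.1
tool_pos: [0.5013, 0.0388, 0.0451]
ee_rot: [-3.141, 0.002, 0.174]
wrist_force: [1.0, -0.7, -1.2]
width: 0.0175
finger_force: 29.9
```

```bash

python3 -m pendant '[[0,0,-0.2,0,0,0,0],[0,0,0,0,0,0,0],[0,0,0,0,0,0,0.4],[0,0,0,0,0,0,0.4],[0,0,0,0,0,0,0.4],[0,0,0,0,0,0,0.4],[0,0,3,0,0,0,0.4],[0,0,4,0,0,0,0.4]]'
python3 -m pendant '[[0,0,4,0,0,0,0.4],[-1,-4.5,3,0,0,0,0.4],[-1,-4.5,0,0,0,0,0.4],[-1,-4.5,0,0,0,0,0.4],[-1,-4.5,0,0,0,0,0.4],[-1,-4.5,0,0,0,0,0.4],[0,0,0,0,0,0,0.4],[0,0,0,0,0,0,0.4]]'
python3 -c "
from h import *
for n in('top','scene'): cv2.imwrite(f'pics/{n}5.png',imaging.snapshot(n)[:,:,::-1])
a=cv2.imread('pics/top5.png')[160:260,240:320];b=cv2.imread('pics/scene5.png')[170:290,230:330]
A=np.zeros((600,800,3),np.uint8);A[:500,:400]=cv2.resize(a,None,fx=5,fy=5);A[:480,400:]=cv2.resize(b,None,fx=4,fy=4);cv2.imwrite('pics/c6.png',A)"
```

```text
time: 16.9
tool_pos: [0.4998, 0.0389, 0.1121]
ee_rot: [-3.14, 0.006, 0.174]
wrist_force: [1.6, 0.0, 0.1]
width: 0.0376
finger_force: 0.0
time: 17.7
tool_pos: [0.4526, -0.1827, 0.1812]
ee_rot: [-3.141, -0.0, 0.171]
wrist_force: [-0.4, 0.8, 0.1]
width: 0.0375
finger_force: 0.0
```

View pics/c6.png

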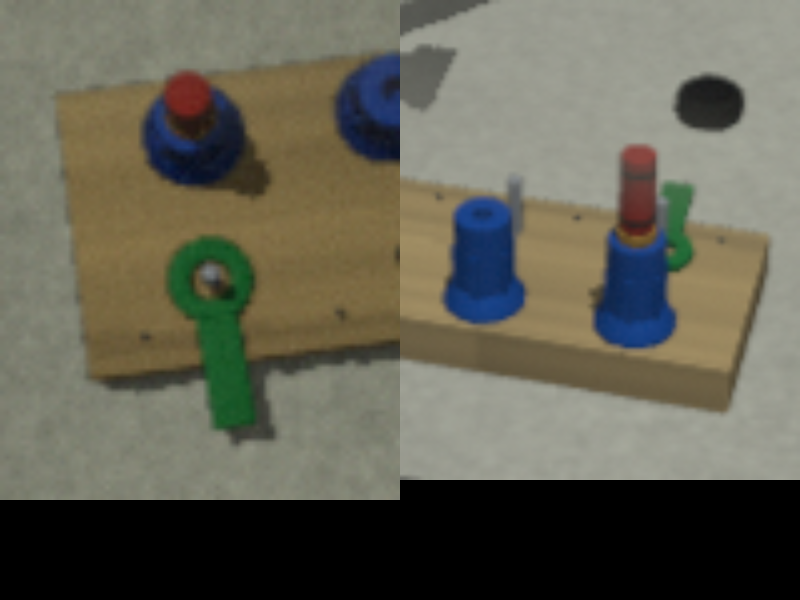

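The tag lies flat on the nest with its hole around the post (210,275 in the crop), and the gauge is still home in the same body. The arm is clear, so I'm handing in.

```bash
python3 -c "
from bench import robot
print(robot.close_job())"
```

```text
the job is handed in; nothing more can be done
None
```

I handed the job in at about 18 s, with no verdict shown: the clear bore is the +y body (mouth0), the gauge is fully home there, the tag lies flat on its post, and the phone, cap and green torch were never touched.

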